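# Try the air dampers and reject the one that sticks

### The job

First push the plunger of each of the three air dampers on the bench down as far as it will go: two run fully home, and one sticks part-way. Then pick up the one that sticks, set it down upright in the shallow steel tray (do not drop it in) and let go. Leave the two good dampers standing where they are, with their plungers fully home.

Things in the scene. Friction and masses are not known exactly. Their poses are not given: they have to be found in the camera images.
- damper_a_barrel (a point): Air damper, one of three alike, upright and loose, 0.35 to 0.56 kg: square dark foot 56 x 56 x 8 mm, round aluminium barrel 36 mm across, its top 62 mm above the bench, thin rod with round black cap 28 mm across, 8 mm thick. Point: on the axis, 42 mm above the bench, 20 mm below the barrel top, where to grip. Cap top is 58 mm above it with the plunger up, less the joint value. z: up the axis.
- plunger_a (a joint): Stroke of this plunger, m: 0 = up, grows as it is pushed down; starts at 0 to 0.004. About 4 N moves it; no spring, it stays where left. A sound one runs to 0.030, cap on the barrel; a sticking one jams hard at 0.010, cap 20 mm clear of the barrel, and more force does not help.
- damper_b_barrel (a point): The same point on a second damper that looks the same as damper_a.
- plunger_b (a joint): The same for damper_b.
- damper_c_barrel (a point): The same point on the third damper, again the same.
- plunger_c (a joint): The same for damper_c.
- reject_tray_in (a point): Reject tray: shallow square tray of bare steel, 180 x 180 mm outside, 22 mm high, walls and floor 5 mm, fixed to the bench. This point is the centre of its inner floor, 5 mm above the bench; x and y run along its sides. It starts empty and is the only such tray.

How it is judged:
By the outcome, as a careful person would: the job done as asked, in the order asked, and still so for the second after the job is handed in, with the robot touching nothing.
It also fails if it takes over 54 s, if anything falls off the work surface, if the arm or the gripper's body presses on something with over 40 N, if the wrist force passes 120 N, or if a joint passes its speed limit or range.

### The arm

A 7-joint arm with a two-finger parallel gripper is mounted at the origin on the work surface. World frame = base frame: x ahead of the robot, y to its left, z up, the work surface at z = 0. Lengths are in m, angles in rad, forces in N, time in s.
With the tool pointing down it reaches from about 0.35 to 0.9 m from the base axis. Payload 7.2 kg.
Tool frame: the origin (TCP) lies on the centre line of the jaws, within the pads' length; the fingertips stand ahead of it and the grasp point (between the pads) lies 11 mm behind it (robot.tip_extent is the z of the fingertips in the tool frame, in m); z points along the fingers, y is the direction in which the jaws open and shut (so a half turn about z gives the same grasp; the last joint's range is limited). The gripper opens to 85 mm and grips with 20 to 120 N. Pads are 22 mm wide; open, the fingers measure 114 mm over their backs; the gripper's body (76 mm by 85 mm) begins 54 mm behind the grasp point. The pads swing forward as they close: fully open they stand 13 mm farther back than shut.
Start: joints at [-1.239, 0.411, -0.013, 1.596, 0.006, 1.134, -0.082], TCP at [0.243, 0.576, 0.239] pointing down, gripper open.
Joint ranges: [-2.95, 2.95], [-0.29, 1.99], [-1.47, 1.44], [0.14, 2.54], [-1.03, 4.17], [0.13, 1.85], [-2.86, 2.86]. Speed limits (rad/s): [2.39, 2.39, 3.01, 3.01, 3.14, 3.14, 3.14].

### API

Orientations are given as a 3x3 rotation matrix whose columns are the frame's x, y, z axes.
In Python, from cell import robot gives the robot as it stands.
- The arm moves only by the tool play_rows, never from a script. Its argument "motion" is a list of rows, each a list of 5 numbers: the closure, from -1 (fully open) to 1 (shut), so that 0 is half open, then the shift along the tool's x, y, z in units of 25 mm (1.0 is 25 mm), then the turn about the tool's z in units of 10 degrees (1.0 is 10 degrees). In form: [[gripper, dx, dy, dz, yaw], ...]. A call has exactly 10 rows; each row is the pose to reach, as a shift and turn from the pose commanded when the call began, along the tool's axes at that moment; what a row does not reach only later rows make up. A row lasts 1/8 s, in which the tool goes at most 62.5 mm and 10.7 degrees, less where a joint would pass 70% of its speed; a pose out of reach is approached as far as the arm can. A call with a gripper value outside its range is refused whole. The fingers move at their own pace and stop on an object; the grip force is fixed at half the most. Time passes only in rows, so rows that repeat a pose let the fingers close, or fill a call up. It gives the time, the measured TCP pose, the force and the opening at its end, in the units of the state.
- robot.get_state(): the state, without advancing time (a new reading comes with each control period).
- robot.capture(name): name is "side" or "top" or "wrist"; returns a dict with "img" (420x560x3 uint8, red, green, blue), "depth" (420x560 float32, m along the optical axis (not along the pixel's ray), 0 where there is no reading), "intrinsics" (3x3 intrinsics, pixels), "R" (3x3) and "t" (3): a world point X has camera coordinates R X + t. Camera axes: x right, y down, z forward; pixel columns grow to the right and rows downward; lengths in m; the calibration is good to about 2 mm. A picture is of the moment at which its call begins.
- robot.hand_in(): hands the job in, once; it reports no verdict.
Trained networks look in a picture, given as the dict that the camera call returned (one of the last four; its "shot" number tells which), for a name from the list of things; names that differ only in an ending like _2 or _b are one class to them, and where a whole thing is asked for, a point or a joint stands for the part that bears it (a point fixed in the world has none). Each returns a list of dicts, best first, with "p" (0 to 1); they miss things now and then, are a little off and sometimes report something else, mostly with a low value. They report only what shows in the picture. A call takes as long as a camera call.
- robot.silhouettes(thing, picture): "pixels" (420x560 bool, what is visible of it).
- robot.pinpoint(thing, picture): "xyz" ([x, y, z] in m, in world coordinates, good to about 4 mm: a listed point, or the origin of a listed thing).
The state is a dict: "t": time; "qpos": joint angles; "dq": joint speeds; "joint_efforts": joint torques, N m; "position": TCP position; "orientation": TCP orientation; "force": force on the tool from outside, world axes, zero at the start; "moment": the same for the moment, N m; "finger_gap": opening from 0.0 (shut) to 1.0 (fully open).
Only numpy, scipy, OpenCV 4.12 (cv2) and the standard library are available. Lean on these libraries where they do the work, as an engineer would, in place of code of your own. Each camera call takes 0.05 s, during which the arm holds its last target.

## Working session

There is one attempt and no reset: what is moved stays moved. The work goes in short steps, Python scripts to look and compute and a tool call to move; the robot and the scene stay as the last step left them, time stands still between calls to the robot, and variables do not carry over. Pictures are saved under pics/ and viewed, and the job is handed in when it is done.

Besides the shell and the picture viewer there is one more tool, called after "Call:" as name(argument=value, ...) on one line, values as JSON. play_rows: Moves the arm, as the interface text tells. Its arguments: {"type":"object","properties":{"motion":{"type":"array","items":{"type":"array","items":{"type":"number"}}}},"required":["motion"]}

```bash
ls; mkdir -p pics; python3 - <<'E'
from cell import robot
import cv2,numpy as np
s=robot.get_state(); print(s['t'],s['position'],s['orientation'],s['force'],s['finger_gap']); print(robot.tip_extent)
for n in ['top','side']:
    c=robot.capture(n)
    cv2.imwrite(f'pics/{n}0.png',c['img'][:,:,::-1])
    for th in ['damper_a_barrel','reject_tray_in']:
        for d in robot.pinpoint(th,c): print(n,th,d['p'],np.round(d['xyz'],4))
E
```

```text
pics
0.0 [0.24312381 0.57525064 0.23845102] [[-9.21141982e-01  3.89226389e-01 -5.16420145e-04]
 [ 3.89226711e-01  9.21140696e-01 -1.54447683e-03]
 [-1.25455527e-04 -1.62368696e-03 -9.99998674e-01]] [-0.33846742  1.11625494  0.24183021] 0.9990466831628008
0.008
top damper_a_barrel 0.91 [0.4726 0.2131 0.0452]
top reject_tray_in 0.65 [ 0.5728 -0.2733  0.0079]
side damper_a_barrel 0.56 [0.4668 0.2124 0.0386]
side reject_tray_in 0.77 [ 0.5733 -0.2667  0.0018]
side reject_tray_in 0.67 [0.6347 0.0548 0.0433]
```

View pics/top0.png

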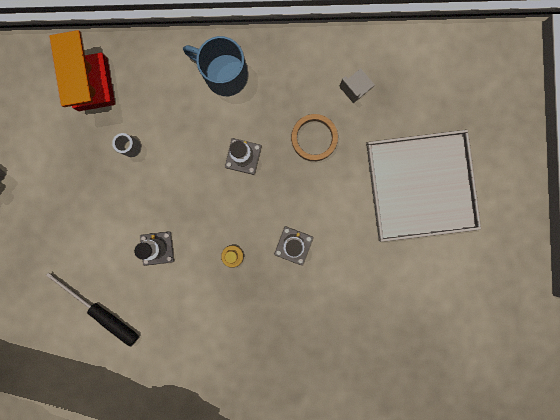

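View pics/side0.png

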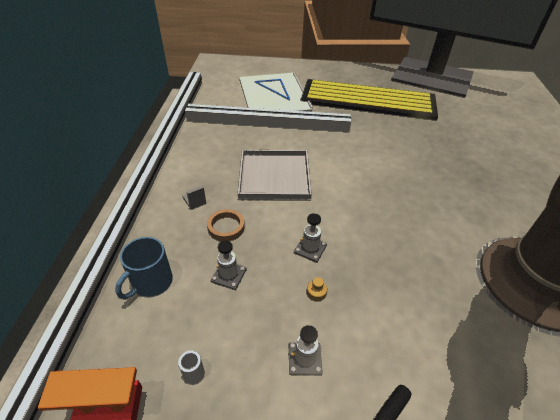

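The top view shows dampers at about (155,248), (243,155) and (294,246), and the tray at (424,186). The side view shows the same three standing upright. Next I'll measure the caps and feet from depth.

```bash
cat > h.py <<'E'
from cell import robot
import numpy as np,cv2
def cloud(c):
    K=c['intrinsics'];d=c['depth'];v,u=np.mgrid[:420,:560]
    P=np.stack([(u-K[0,2])/K[0,0]*d,(v-K[1,2])/K[1,1]*d,d],-1)
    W=(P-c['t'])@c['R']
    W[d<=0]=np.nan
    return W
E
python3 - <<'E'
from h import *
c=robot.capture('top');W=cloud(c)
print(c['intrinsics'],-c['R'].T@c['t'])
z=W[...,2]
for (u,v) in [(155,248),(243,155),(294,246)]:
    m=np.zeros(z.shape,bool); m[v-28:v+28,u-28:u+28]=1
    top=np.nanmax(z[m]); print('max z',top)
    k=m&(z>top-.004); P=W[k]; lo,hi=P.min(0),P.max(0); print(' cap n',k.sum(),'mid',np.round((lo+hi)/2,4),'ext',np.round(hi-lo,4), 'medz',np.round(np.median(P[:,2]),4),'mean',P.mean(0).round(4))
    k=m&(z>.004)&(z<.014); 
    r=cv2.minAreaRect(W[k][:,:2].astype(np.float32)*1000); print(' foot',r, np.median(z[k]))
    k=m&(z>.055)&(z<.068); print(' barrel top',W[k].mean(0).round(4),k.sum())
k=(z>.012)&(z<.03); k[:,:350]=0;k[:110]=0;k[260:]=0;k[:,500:]=0
print(cv2.minAreaRect(W[k][:,:2].astype(np.float32)*1000),k.sum())
big=cv2.resize(c['img'][130:290,110:330],None,fx=3.5,fy=3.5,interpolation=cv2.INTER_CUBIC)
cv2.imwrite('pics/zoom.png',big[:,:,::-1])
E
```

```text
[[518.7308926    0.         287.28789211]
 [  0.         518.7308926  208.52790714]
 [  0.           0.           1.        ]] [ 0.50798479 -0.02965046  0.94471295]
max z 0.10155851222903517
 cap n 124 mid [0.4715 0.212  0.0996] ext [0.0247 0.026  0.0039] medz 0.0987 mean [0.4711 0.2107 0.099 ]
 foot ((472.32183837890625, 215.6547088623047), (98.30728912353516, 99.49332427978516), 88.59561157226562) 0.008547796058063668
 barrel top [0.4723 0.2041 0.0619] 192
max z 0.10133943476788479
 cap n 126 mid [0.6337 0.0521 0.0993] ext [0.0264 0.0262 0.004 ] medz 0.0985 mean [0.6333 0.052  0.0986]
 foot ((639.242431640625, 53.504478454589844), (98.2008056640625, 98.10731506347656), 3.1827821731567383) 0.008593406315987775
 barrel top [0.6276 0.048  0.0622] 149
max z 0.1041149982588058
 cap n 105 mid [ 0.4697 -0.0357  0.1021] ext [0.0259 0.0261 0.004 ] medz 0.1012 mean [ 0.471  -0.0358  0.1013]
 foot ((469.9200439453125, -34.68641662597656), (97.65090942382812, 99.37535095214844), 88.50904846191406) 0.00851472118379238
 barrel top [ 0.4733 -0.0351  0.0621] 131
((572.3499755859375, -270.6306457519531), (180.18661499023438, 181.29222106933594), 5.678407192230225) 1438
```

View pics/zoom.png

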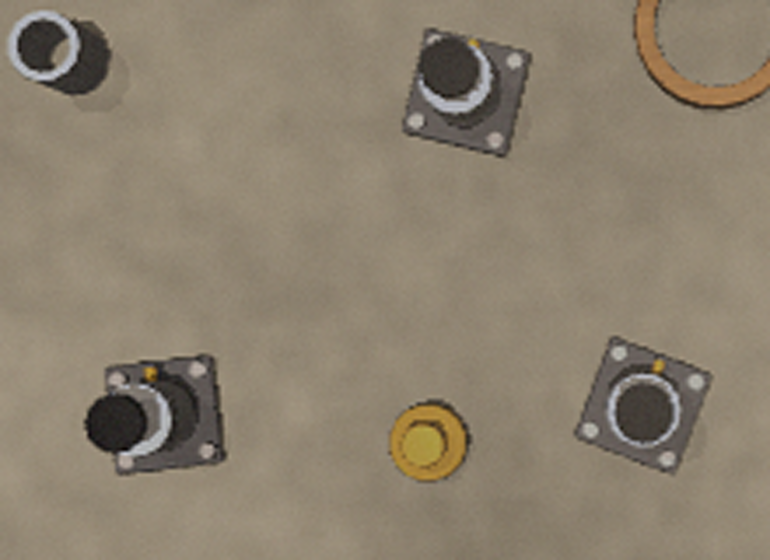

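Call:
play_rows(motion=[[1,-1.5,-1,0.2,0],[1,-3.2,-2.2,0.5,0],[1,-5,-3.5,0.8,0],[1,-6.8,-4.8,1.2,0],[1,-8.6,-6,1.8,0],[1,-10.4,-7.3,2.5,0],[1,-12,-8.4,3,0],[1,-13.4,-9.4,3.5,0],[1,-14.07,-9.85,4,0],[1,-14.07,-9.85,4,0]])

```text
t: 1.6
position: [0.4718, 0.2102, 0.1386]
orientation: [[-0.92, 0.392, -0.001], [0.392, 0.92, -0.001], [0.0, -0.002, -1.0]]
force: [0.3, 0.5, 0.5]
finger_gap: -0.002
```

```bash
python3 - <<'E'
from h import *
s=robot.get_state(); print(s['t'],s['position'],s['orientation'],s['force'],s['finger_gap'],s['qpos'])
E
```

```text
1.6 [0.47175107 0.21016818 0.13864755] [[-9.19841771e-01  3.92288192e-01 -1.04422613e-03]
 [ 3.92289273e-01  9.19841129e-01 -1.19317937e-03]
 [ 4.92451966e-04 -1.50717494e-03 -9.99998743e-01]] [0.29344815 0.47875067 0.54666626] -0.0018593637101639885 [-0.62591824  0.34443485  0.13917067  1.97318875 -0.06279559  0.82951534
  0.71535348]
```

Call:
play_rows(motion=[[1,0,0.05,0.4,0],[1,0,0.05,0.8,0],[1,0,0.05,1.1,0],[1,0,0.05,1.3,0],[1,0,0.05,1.45,0],[1,0,0.05,1.55,0],[1,0,0.05,1.65,0],[1,0,0.05,1.72,0],[1,0,0.05,1.78,0],[1,0,0.05,1.78,0]])

```text
t: 2.85
position: [0.4722, 0.213, 0.0946]
orientation: [[-0.921, 0.389, 0.001], [0.389, 0.921, -0.0], [-0.001, 0.0, -1.0]]
force: [-0.1, -0.4, -0.1]
finger_gap: 0.002
```

Call:
play_rows(motion=[[1,0,0,0.12,0],[1,0,0,0.24,0],[1,0,0,0.36,0],[1,0,0,0.46,0],[1,0,0,0.54,0],[1,0,0,0.6,0],[1,0,0,0.65,0],[1,0,0,0.7,0],[1,0,0,0.74,0],[1,0,0,0.78,0]])

```text
t: 4.1
position: [0.4725, 0.2131, 0.0778]
orientation: [[-0.921, 0.39, 0.001], [0.39, 0.921, 0.001], [-0.001, 0.001, -1.0]]
force: [-8.4, -7.0, 41.3]
finger_gap: -0.0
```

```bash
python3 - <<'E'
from h import *
s=robot.get_state(); print(s['t'],s['position'],s['force'],s['moment'])
c=robot.capture('side');cv2.imwrite('pics/s1.png',cv2.resize(c['img'][200:400,180:400],None,fx=3,fy=3)[:,:,::-1])
E
```

```text
4.1 [0.47245905 0.21311557 0.07775709] [-8.35748153 -6.99350435 41.33927954] [-1.44967641  2.05645282 -0.00375844]
```

View pics/s1.png

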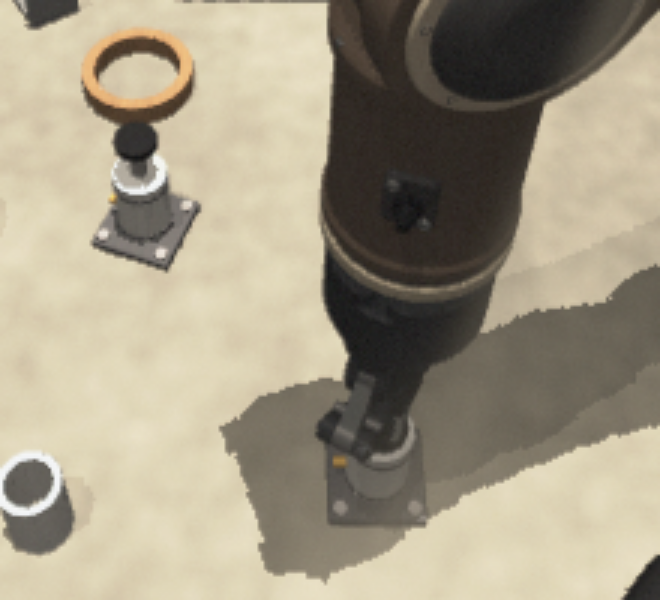

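A hit a hard stop at TCP z = 0.0778, so its tip is at 0.070, which means fully home. Next is B.

Call:
play_rows(motion=[[1,0,0,-1.2,0],[1,0,0,-2.4,0],[1,-1.4,-0.6,-2.5,0],[1,-3,-1.2,-2.5,0],[1,-4.6,-1.9,-2.5,0],[1,-6.2,-2.5,-2.5,0],[1,-7.6,-3.1,-2.5,0],[1,-8.44,-3.42,-2.4,0],[1,-8.44,-3.42,-2.2,0],[1,-8.44,-3.42,-2.2,0]])

```text
t: 5.4
position: [0.6316, 0.0539, 0.1292]
orientation: [[-0.922, 0.388, -0.003], [0.388, 0.922, 0.001], [0.003, -0.0, -1.0]]
force: [-0.1, 0.1, 0.1]
finger_gap: 0.004
```

```bash
python3 - <<'E'
from h import *
c=robot.capture('wrist');cv2.imwrite('pics/w1.png',c['img'][:,:,::-1])
c=robot.capture('side');cv2.imwrite('pics/s2.png',cv2.resize(c['img'][200:400,180:400],None,fx=3,fy=3)[:,:,::-1])
E
```

```text
(no output)
```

View pics/s2.png

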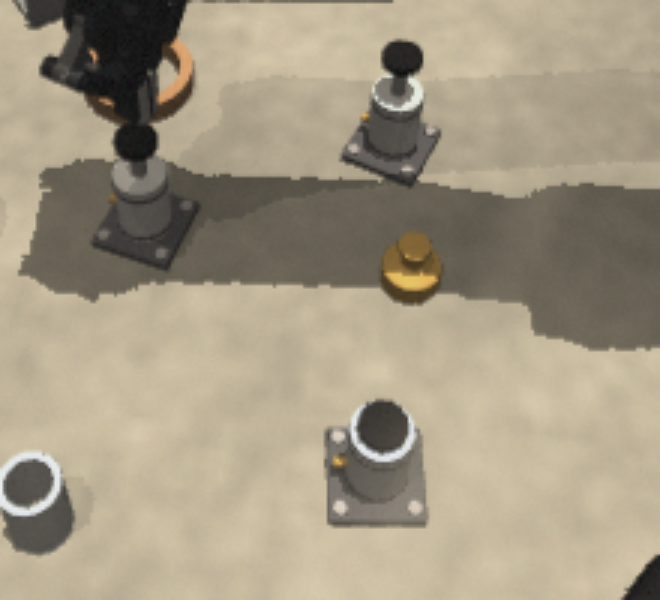

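A's cap sits on its barrel at about (385,425) in the crop, and it is still standing. Pushing B.

Call:
play_rows(motion=[[1,0,0,0.3,0],[1,0,0,0.6,0],[1,0,0,0.8,0],[1,0,0,0.95,0],[1,0,0,1.05,0],[1,0,0,1.15,0],[1,0,0,1.22,0],[1,0,0,1.29,0],[1,0,0,1.35,0],[1,0,0,1.35,0]])

```text
t: 6.75
position: [0.6331, 0.0522, 0.0963]
orientation: [[-0.921, 0.389, 0.0], [0.389, 0.921, 0.0], [-0.0, 0.0, -1.0]]
force: [-0.2, 0.6, 0.6]
finger_gap: -0.002
```

Call:
play_rows(motion=[[1,0,0,0.1,0],[1,0,0,0.2,0],[1,0,0,0.32,0],[1,0,0,0.44,0],[1,0,0,0.54,0],[1,0,0,0.63,0],[1,0,0,0.7,0],[1,0,0,0.75,0],[1,0,0,0.8,0],[1,0,0,0.82,0]])

```text
t: 8.0
position: [0.6333, 0.0523, 0.078]
orientation: [[-0.921, 0.389, 0.001], [0.389, 0.921, 0.001], [-0.001, 0.001, -1.0]]
force: [-8.2, -1.1, 22.1]
finger_gap: 0.0
```

Call:
play_rows(motion=[[1,0,0,0.05,0],[1,0,0,0.05,0],[1,0,0,-1,0],[1,0,0,-2.2,0],[1,0.8,-1,-2.4,0],[1,2,-2.5,-2.5,0],[1,3.2,-4,-2.5,0],[1,4.2,-5.2,-2.4,0],[1,4.63,-5.78,-2.2,0],[1,4.63,-5.78,-2.1,0]])

```text
t: 9.25
position: [0.4692, -0.0364, 0.1283]
orientation: [[-0.921, 0.391, -0.0], [0.391, 0.921, 0.0], [0.0, -0.0, -1.0]]
force: [0.2, 0.6, -0.0]
finger_gap: -0.0
```

```bash
python3 - <<'E'
from h import *
c=robot.capture('side');cv2.imwrite('pics/s3.png',cv2.resize(c['img'][200:400,180:400],None,fx=3,fy=3)[:,:,::-1])
E
```

```text
(no output)
```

View pics/s3.png

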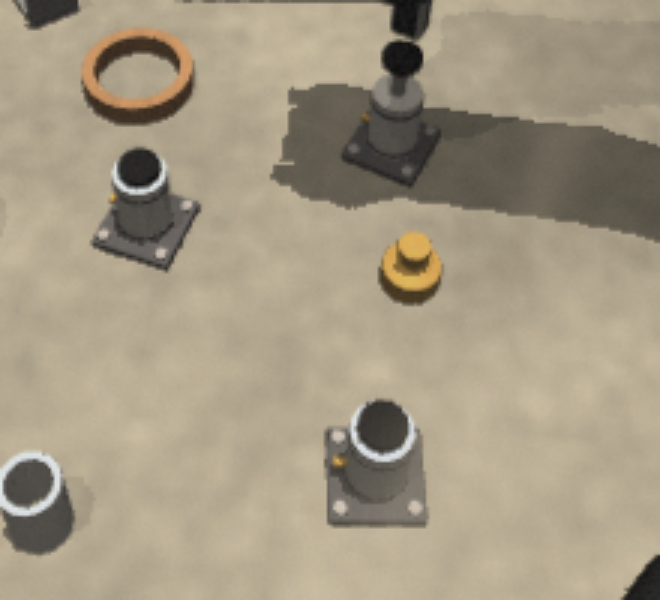

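B is home, with its cap seated at (139,168) in the crop. C should be the sticking one, so I'll press it to the jam.

Call:
play_rows(motion=[[1,0,0,0.3,0],[1,0,0,0.6,0],[1,0,0,0.8,0],[1,0,0,0.95,0],[1,0,0,1.05,0],[1,0,0,1.13,0],[1,0,0,1.19,0],[1,0,0,1.24,0],[1,0,0,1.28,0],[1,0,0,1.3,0]])

```text
t: 10.55
position: [0.4705, -0.0357, 0.0978]
orientation: [[-0.921, 0.389, 0.001], [0.389, 0.921, 0.001], [-0.001, 0.001, -1.0]]
force: [-9.8, 2.4, 32.5]
finger_gap: 0.002
```

C jams with its tip at z = 0.090 and 32 N, so it is the sticking one. I'll rise and open.

Call:
play_rows(motion=[[1,0,0,-0.6,0],[1,0,0,-1.4,0],[-1,0,0,-2.2,0],[-1,0,0,-2.4,0],[-1,0,0,-2.4,0],[-1,0,0,-2.4,0],[-1,0,0,-2.4,0],[-1,0,0,-2.4,0],[-1,0,0,-2.4,0],[-1,0,0,-2.4,0]])

```text
t: 11.8
position: [0.4701, -0.0358, 0.156]
orientation: [[-0.921, 0.389, -0.0], [0.389, 0.921, -0.0], [0.0, -0.0, -1.0]]
force: [-0.5, 0.8, -0.7]
finger_gap: 1.004
```

```bash
python3 - <<'E'
from h import *
s=robot.get_state(); print(s['t'],s['position'],s['qpos'])
c=robot.capture('side');cv2.imwrite('pics/s4.png',cv2.resize(c['img'][140:340,180:400],None,fx=3,fy=3)[:,:,::-1])
c=robot.capture('wrist');cv2.imwrite('pics/w4.png',c['img'][:,:,::-1])
W=cloud(c);z=W[...,2]
d=np.hypot(W[...,0]-.4705,W[...,1]+.0357)
k=(d<.03)&(z>.082)&(z<.1);P=W[k];print(k.sum());print(P.min(0),P.max(0),(P.min(0)+P.max(0))/2,np.median(P[:,2]))
E
```

```text
11.8 [ 0.47014226 -0.03583044  0.15596193] [-0.21025038  0.2496026   0.21552057  2.06357978 -0.07128287  0.83531874
  1.21764248]
1320
[ 0.45809563 -0.04853785  0.08206598] [ 0.48588327 -0.02120986  0.09256712] [ 0.47198945 -0.03487386  0.08731655] 0.09079338035599574
```

View pics/s4.png

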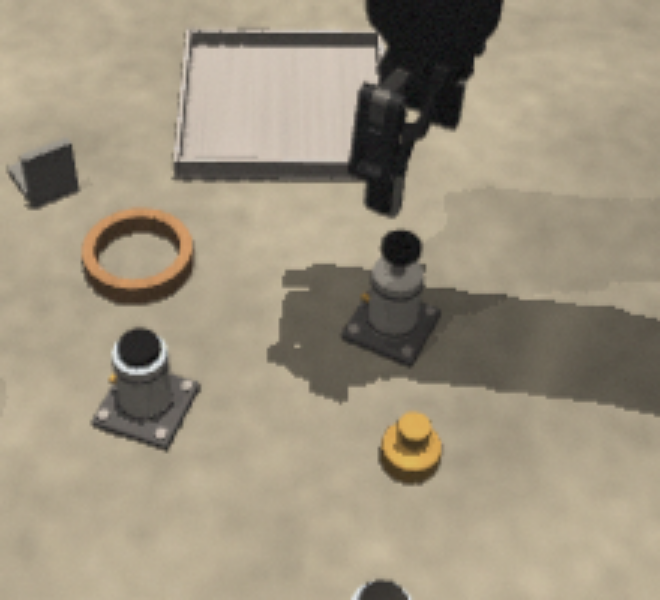

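View pics/w4.png

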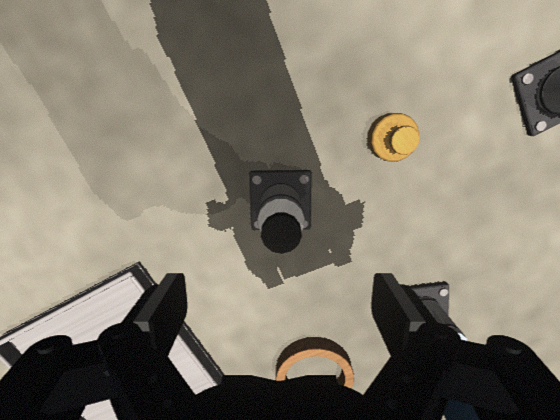

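C's cap is centred between the open jaws at pixel (281,232), standing clear of the barrel, and the foot is square to the tool. Descending.

Call:
play_rows(motion=[[-1,-0.04,0.04,1,0],[-1,-0.04,0.04,2,0],[-1,-0.04,0.04,2.8,0],[-1,-0.04,0.04,3.5,0],[-1,-0.04,0.04,4.1,0],[-1,-0.04,0.04,4.5,0],[-1,-0.04,0.04,4.8,0],[-1,-0.04,0.04,4.95,0],[-1,-0.04,0.04,4.95,0],[-1,-0.04,0.04,4.95,0]])

```text
t: 13.15
position: [0.4717, -0.0353, 0.0326]
orientation: [[-0.921, 0.389, 0.001], [0.389, 0.921, 0.0], [-0.001, 0.0, -1.0]]
force: [0.3, -0.6, -0.1]
finger_gap: 1.001
```

```bash
python3 - <<'E'
from h import *
s=robot.get_state(); print(s['position'],s['force'])
c=robot.capture('side');cv2.imwrite('pics/s5.png',cv2.resize(c['img'][140:340,180:400],None,fx=3,fy=3)[:,:,::-1])
E
```

```text
[ 0.47172817 -0.03529933  0.03261131] [ 0.29211296 -0.61541254 -0.13035219]
```

View pics/s5.png

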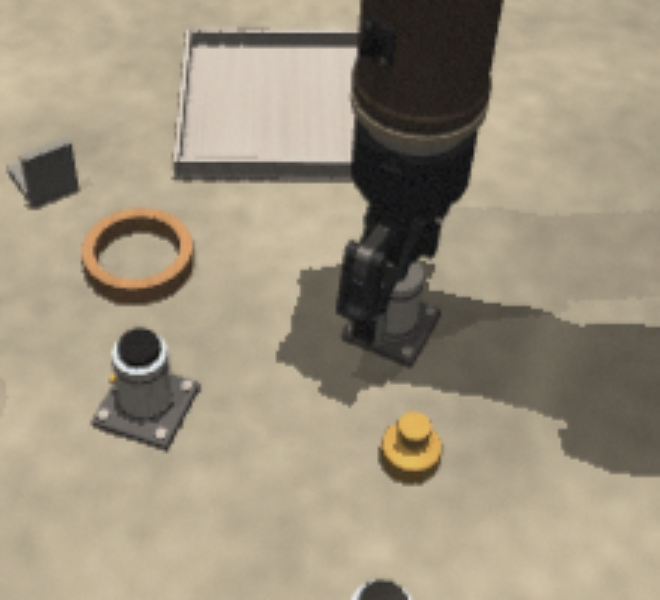

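The open jaws straddle the barrel with no contact force. Closing.

Call:
play_rows(motion=[[1,0,0,0,0],[1,0,0,0,0],[1,0,0,0,0],[1,0,0,0,0],[1,0,0,0,0],[1,0,0,0,0],[1,0,0,0,0],[1,0,0,0,0],[1,0,0,0,0],[1,0,0,0,0]])

```text
t: 14.45
position: [0.4716, -0.0352, 0.0326]
orientation: [[-0.921, 0.389, 0.0], [0.389, 0.921, 0.0], [-0.0, 0.0, -1.0]]
force: [-1.1, -0.1, 5.4]
finger_gap: 0.41
```

Call:
play_rows(motion=[[1,0,0,-0.3,0],[1,0,0,-0.8,0],[1,0,0,-1.5,0],[1,0,0,-2.2,0],[1,0,0,-2.6,0],[1,0,0,-2.8,0],[1,0,0,-2.8,0],[1,0,0,-2.8,0],[1,0,0,-2.8,0],[1,0,0,-2.8,0]])

```text
t: 15.7
position: [0.4712, -0.0353, 0.102]
orientation: [[-0.921, 0.389, -0.001], [0.389, 0.921, -0.0], [0.001, -0.0, -1.0]]
force: [0.0, 0.5, -4.7]
finger_gap: 0.401
```

```bash
python3 - <<'E'
from h import *
s=robot.get_state(); print(s['position'],s['force'],s['finger_gap'])
c=robot.capture('side');cv2.imwrite('pics/s6.png',cv2.resize(c['img'][120:320,180:400],None,fx=3,fy=3)[:,:,::-1])
W=cloud(c);z=W[...,2]
k=(z>.015)&(z<.03)&(W[...,1]<-.15)&(W[...,1]>-.4)&(W[...,0]>.45)&(W[...,0]<.7); print(cv2.minAreaRect(W[k][:,:2].astype(np.float32)*1000))
E
```

```text
[ 0.47124754 -0.03529372  0.10195143] [ 0.03636339  0.53376411 -4.68648139] 0.40102619530886474
((582.73486328125, -266.834228515625), (159.98873901367188, 183.1285400390625), 6.328967571258545)
```

View pics/s6.png

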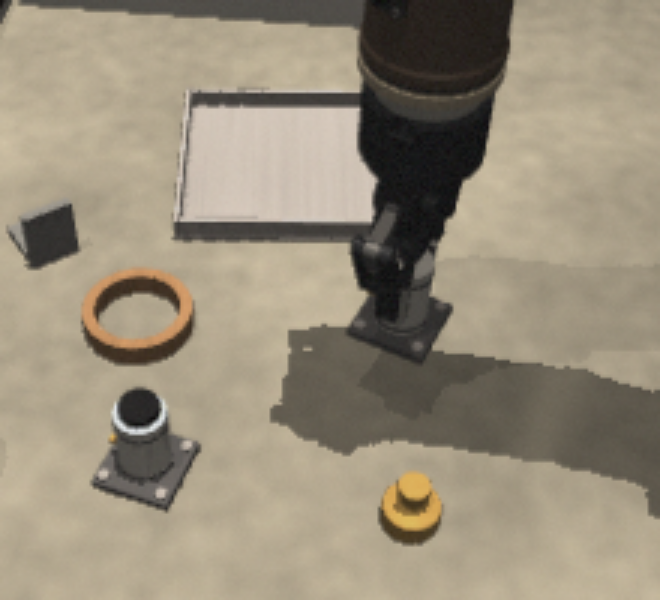

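The damper is held upright and clear of the bench, with about 4.7 N of weight on the wrist. Moving over the tray.

Call:
play_rows(motion=[[1,-0.4,-0.4,0,0],[1,-1.2,-1.2,0,0],[1,-2.3,-2.2,0,0],[1,-3.6,-3.5,0,0],[1,-4.9,-4.7,0,0],[1,-6,-5.8,0,0],[1,-6.8,-6.6,0,0],[1,-7.2,-7,0,0],[1,-7.38,-7.1,0,0],[1,-7.38,-7.1,0,0]])

```text
t: 17.0
position: [0.5723, -0.2697, 0.102]
orientation: [[-0.921, 0.389, -0.0], [0.389, 0.921, 0.001], [0.001, 0.001, -1.0]]
force: [-0.9, 0.0, -5.8]
finger_gap: 0.409
```

```bash
python3 - <<'E'
from h import *
s=robot.get_state(); print(s['position'],s['force'],s['finger_gap'])
c=robot.capture('side');cv2.imwrite('pics/s7.png',cv2.resize(c['img'][80:280,180:400],None,fx=3,fy=3)[:,:,::-1])
E
```

```text
[ 0.57232321 -0.26970406  0.10204758] [-0.8567707   0.03630706 -5.76003107] 0.40923294657346493
```

View pics/s7.png

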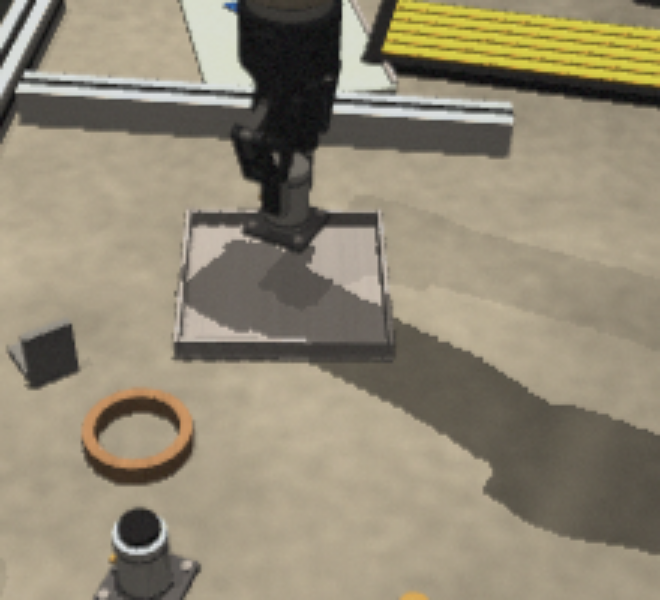

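Call:
play_rows(motion=[[1,0,0,0.4,0],[1,0,0,0.9,0],[1,0,0,1.4,0],[1,0,0,1.8,0],[1,0,0,2.1,0],[1,0,0,2.3,0],[1,0,0,2.4,0],[1,0,0,2.46,0],[1,0,0,2.5,0],[1,0,0,2.5,0]])

```text
t: 18.3
position: [0.5724, -0.2706, 0.0399]
orientation: [[-0.921, 0.389, 0.0], [0.389, 0.921, -0.0], [-0.0, 0.0, -1.0]]
force: [-0.0, -0.6, -5.6]
finger_gap: 0.405
```

Call:
play_rows(motion=[[1,0,0,0.02,0],[1,0,0,0.04,0],[1,0,0,0.05,0],[1,0,0,0.06,0],[1,0,0,0.07,0],[1,0,0,0.08,0],[1,0,0,0.09,0],[1,0,0,0.1,0],[1,0,0,0.1,0],[1,0,0,0.1,0]])

```text
t: 19.55
position: [0.5723, -0.2706, 0.0377]
orientation: [[-0.921, 0.389, 0.0], [0.389, 0.921, 0.0], [-0.0, 0.0, -1.0]]
force: [-2.3, 0.9, 2.2]
finger_gap: 0.41
```

The tray floor now carries the load. Releasing.

Call:
play_rows(motion=[[0.1,0,0,0,0],[0,0,0,0,0],[-0.2,0,0,0,0],[-0.5,0,0,0,0],[-1,0,0,0,0],[-1,0,0,0,0],[-1,0,0,0,0],[-1,0,0,0,0],[-1,0,0,0,0],[-1,0,0,0,0]])

```text
t: 20.8
position: [0.5723, -0.2706, 0.0373]
orientation: [[-0.921, 0.389, 0.0], [0.389, 0.921, 0.0], [0.0, 0.0, -1.0]]
force: [0.2, 0.2, -0.2]
finger_gap: 0.998
```

Call:
play_rows(motion=[[-1,0,0,-0.4,0],[-1,0,0,-1,0],[-1,0,0,-1.8,0],[-1,0,0,-2.8,0],[-1,0,0,-4,0],[-1,0,0,-5.2,0],[-1,1,0,-6,0],[-1,3,0,-6,0],[-1,5,0,-6,0],[-1,7,0,-6,0]])

```text
t: 22.05
position: [0.4099, -0.2021, 0.1886]
orientation: [[-0.921, 0.389, 0.002], [0.389, 0.921, -0.0], [-0.002, 0.0, -1.0]]
force: [-0.0, -0.6, 0.4]
finger_gap: 0.996
```

```bash
python3 - <<'E'
from h import *
s=robot.get_state(); print(s['t'],s['position'],s['force'],s['finger_gap'])
c=robot.capture('side');cv2.imwrite('pics/s8.png',c['img'][:,:,::-1])
c=robot.capture('top');cv2.imwrite('pics/t8.png',c['img'][:,:,::-1]);W=cloud(c);z=W[...,2]
for n,(x,y) in dict(A=(.4713,.2115),B=(.6335,.052),C=(.5724,-.2706)).items():
    d=np.hypot(W[...,0]-x,W[...,1]-y); k=(d<.03)&(z<.12); top=np.nanmax(z[k]);k&=z>top-.006;P=W[k]; print(n,np.median(P[:,2]),(P.min(0)+P.max(0))/2,P.max(0)-P.min(0))
E
```

```text
22.05 [ 0.40991759 -0.2020759   0.1886067 ] [-0.01704753 -0.63071685  0.36031574] 0.99572245980955
A 0.07055466741345354 [0.47171763 0.21165076 0.07074796] [0.0254799  0.02722407 0.00584094]
B 0.07084799435171277 [0.6344113  0.05224801 0.07122966] [0.02757562 0.02577501 0.00598025]
C 0.09557617292439642 [ 0.57020319 -0.27058314  0.09661166] [0.02630771 0.02697983 0.00597774]
```

View pics/s8.png

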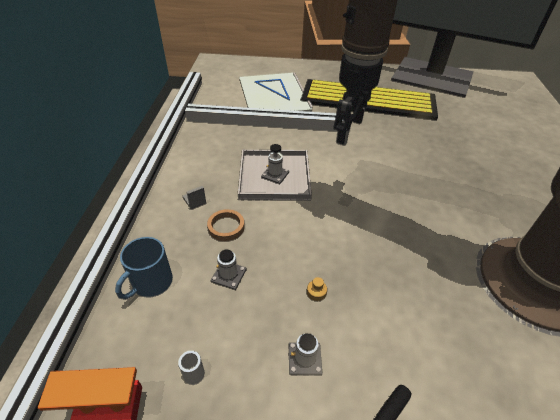

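View pics/t8.png

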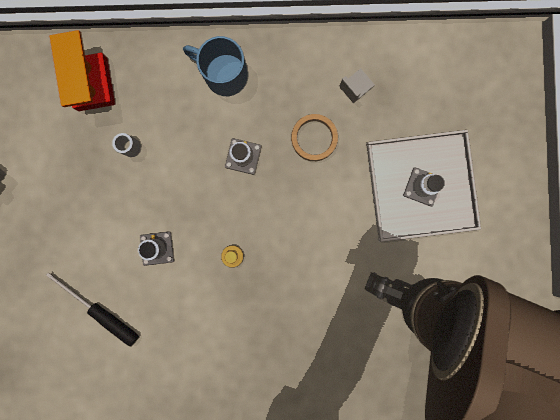

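Top and side views show C upright in the tray at (425,186) in the top image, its cap top at 0.0956 (expected 0.095). A and B stand where they were with cap tops at about 0.0706 and 0.0708 (expected 0.070), and the gripper is clear.

```bash
python3 -c "
from cell import robot
print(robot.hand_in())"
```

```text
the job is handed in; nothing more can be done
None
```

The job is done and handed in at about 22 s of the 54 s allowed. I pressed all three plungers before picking anything up.

- **Good dampers:** The ones at about (0.47, 0.21) and (0.63, 0.05) m ran fully home. Each met a hard stop with its cap top at 70 mm, and they were left where they stood.
- **Sticking damper:** The third, at about (0.47, -0.04) m, jammed with its cap top at 90 mm. I gripped it by the barrel, set it down on the tray floor, let go and backed away.

The last pictures show the two good dampers in place with cap tops at about 70.6 and 70.8 mm. The sticking one stands upright at the middle of the tray, cap top at 95.6 mm (95 mm expected). The gripper is clear of everything, and the wrist reads about zero force. The highest wrist force I read, at the end of a move, was about 43 N; force within a move was not logged. No check failed or disagreed.

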